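# Open the gear guard for a backlash check and hold it

## Task

I want to check the gear backlash with the feeler gauge. Draw the red-knobbed lock pin out of the yellow guard's clevis and park it in the brass holder tube on the base plate, pushed fully home; then lift the guard to 60 degrees from closed and keep holding it there, because it falls shut by itself (your program finishes while still holding it). Leave the feeler gauge and the oil bottle where they are.

Things in the scene. Friction and masses are not known exactly. Their poses are not given: they have to be found in the camera images.
- gear_drive: gear drive, fixed on the bench: grey 12 mm L-shaped plate, origin at bench height; in its frame x = -175..100, y = -160..190 mm (motor end from x = -85). x axis away from the robot (front is -x), y to the left (motor side), z up; yaw varies. Yellow guard hood 110 mm high, x = -76..75, y = -90..70; motor y = 78..180, 111 mm high. Clevis of two steel lugs, 65 mm high, at x = -97, y = -82 and -56
- guard (a joint): opening angle of the yellow guard in rad: 0 closed, grows as its front rises, stop at 1.75; 60 degrees is 1.047. Hinge along the drive's y axis at the upper rear edge. About 0.7 kg; nothing holds it up, let go at 60 degrees it falls shut; 3 to 6 N at the handle carry it. It cannot rise while the lock pin is through its tongue in the clevis
- guard_hinge (a point): point on the guard's hinge axis, at the handle's middle in y: 79 mm behind, 12 mm left of and 108 mm above the drive's origin; its axes are those of the drive. The hinge axis is the y axis
- guard_handle (a point): middle of the guard's steel bar handle, a 10 mm round bar 96 mm long (80 mm free between its two posts) parallel to the hinge, 35 mm off the guard's front sheet. When closed it lies 190 mm before and 22 mm below the hinge axis, 86 mm above the bench. It may turn within the fingers while the guard swings
- pin_knob (a point): point on the lock pin's axis in the middle of its red knob, 24 mm in diameter, reaching 14 mm either way along the pin; the flat shoulder (23 mm across) lies 20 mm from here. Its y axis points to the pin's tip. The pin lies level along the drive's y, knob at the right (-y); it draws out freely towards -y and must move about 55 mm to leave the clevis. 75 g, about
- pin_tip (a point): tip of the lock pin: steel shank 12 mm in diameter, 62 mm long from the shoulder to this tip, the last 4 mm coned down to 7 mm
- lug_mouth (a point): centre of the outer (-y) mouth of the clevis holes, 50 mm above the bench; the holes are 15 mm in diameter along the drive's y axis, the clevis is 34 mm long over all. Axes are those of the drive
- tube_mouth (a point): centre of the mouth of the brass holder tube on the base plate, 50 mm above the bench, 53 mm in front (-x) of the clevis holes; it looks to -y, tube axis along the drive's y; its axes are the drive's. Bore 14.5 mm, about 20 mm at the bell mouth, outside 19 to 25 mm, 58 mm long, open at both ends: a pin fully home has its shoulder at the mouth
- feeler_gauge: feeler gauge, 18 x 95 x 12 mm, lying on the bench to the right; leave it alone. Origin at its underside
- oil_bottle: oil bottle standing on the bench to the left of the drive at the rear, 57 mm in diameter, 207 mm high; leave it alone. Origin at its underside
Not all that is in view belongs to the job. Leave any blue look-alike of the part that bears pin_knob alone.

How it is judged:
By the outcome, as a careful person would: the job done as asked, in the order asked, and still so for the second after the job is handed in, while the arm keeps its last pose, push and grip.
It also fails if it takes over 51 s, if anything falls off the work surface, if the arm or the gripper's body presses on something with over 40 N, if the wrist force passes 120 N, or if a joint passes its speed limit or range.

## Robot

A 7-joint arm with a two-finger parallel gripper is mounted at the origin on a cart in front of the work surface, level with it; the furniture and walls round the work are solid. World frame = base frame: x ahead of the robot, y to its left, z up, the work surface at z = 0. Lengths are in m, angles in rad, forces in N, time in s.
With the tool pointing down it reaches from about 0.35 to 0.9 m from the base axis. Payload 8.1 kg.
Tool frame: the origin (TCP) lies at the centre of the arm's flange, where the gripper is bolted on; the fingertips stand 178 mm ahead of it and the grasp point (between the pads) lies 159 mm ahead of it; x points along the fingers, z is the direction in which the jaws open and shut, and the axes are right-handed (so a half turn about x gives the same grasp; the last joint's range is limited). The gripper opens to 92 mm and grips with 3 to 60 N. Pads are 19 mm wide; open, the fingers measure 130 mm over their backs; the gripper's body (75 mm by 190 mm) begins 47 mm behind the grasp point.
Start: joints at [1.246, 0.434, 0.025, 1.573, -0.012, 1.134, -0.075], TCP at [0.137, -0.61, 0.405] pointing down, gripper open.
Joint ranges: [-2.62, 2.62], [-0.44, 2.09], [-1.27, 1.32], [0.08, 2.57], [-1.32, 4.46], [0.12, 2], [-2.74, 2.74]. Speed limits (rad/s): [2.22, 2.22, 3.01, 3.01, 3.14, 3.14, 3.14].

## Interface

Orientations are given as a rotation vector (axis times angle).
In Python, from cell import arm, get_image, search_frame, pinpoint gives the robot as it stands.
- The arm moves only by the tool arm_command, never from a script. Its argument "motion" is a list of rows, each a list of 7 numbers: the finger opening in mm, from 0 to 91.8, then the shift along the tool's x, y, z in mm, then the turn, a rotation vector about the tool's x, y, z in degrees. In form: [[fingers, x, y, z, ax, ay, az], ...]. A call has 1 to 5 rows; each row shifts and turns the commanded pose from where the row before left it, along the tool's axes as they then stand; what a row does not reach is not made up. A row lasts 1/8 s, in which the tool goes at most 62.5 mm and 10.7 degrees, less where a joint would pass 70% of its speed; a pose out of reach is approached as far as the arm can. A call with a gripper value outside its range is refused whole. The fingers move at their own pace and stop on an object; "newtons" is the grip in N (left out, the last holds). Time passes only in rows, so rows that do not move let the fingers close. It gives the time, the measured TCP pose, the force and the opening at its end, in the units of the state.
- arm.observe(): the state, without advancing time (a new reading comes with each control period).
- get_image(name): name is "side" or "top" or "wrist"; returns a dict with "frame" (480x640x3 uint8, red, green, blue), "range_z" (480x640 float32, m along the optical axis (not along the pixel's ray), 0 where there is no reading), "K" (3x3 intrinsics, pixels), "origin" and "rotation" of the camera in the world; the wrist camera has in their place "tool_from_camera" (4x4, takes a point from camera to tool coordinates, whose origin is the TCP and whose axes are the tool frame's). Camera axes: x right, y down, z forward; pixel columns grow to the right and rows downward; lengths in m; the calibration is good to about 2 mm. A picture is of the moment at which its call begins: read the wrist's pose just before it.
- arm.sign_off(): hands the job in, once; it reports no verdict.
Trained networks look in the newest picture that a camera, given by its name, has taken for a name from the list of things; names that differ only in an ending like _2 or _b are one class to them, and where a whole thing is asked for, a point or a joint stands for the part that bears it (a point fixed in the world has none). Each returns a list of dicts, best first, with "p" (0 to 1); they miss things now and then, are a little off and sometimes report something else, mostly with a low value. They report only what shows in the picture. A call takes as long as a camera call. They do not tell look-alikes from the thing itself.
- search_frame(camera, target): "point" ([x, y, z] in m, in world coordinates, good to about 4 mm: the middle of the surface that is visible of it).
- pinpoint(camera, target): "point" ([x, y, z] in m, in world coordinates, good to about 4 mm: a listed point, or the origin of a listed thing).
The state is a dict: "clock": time; "joints": joint angles; "dq": joint speeds; "joint_efforts": joint torques, N m; "position": TCP position; "ee_rot": TCP orientation; "force": force on the tool from outside, world axes, zero at the start; "ft_torque": the same for the moment, N m; "width": opening from 0.0 (shut) to 1.0 (fully open).
Only numpy, scipy, OpenCV 4.12 (cv2) and the standard library are available. Lean on these libraries where they do the work, as an engineer would, in place of code of your own. Each camera call takes 0.05 s, during which the arm holds its last target. There are 200 camera calls.

## Working session

There is one attempt and no reset: what is moved stays moved. The work goes in short steps, Python scripts to look and compute and a tool call to move; the robot and the scene stay as the last step left them, time stands still between calls to the robot, and variables do not carry over. Pictures are saved under pics/ and viewed, about 8 in all and at most 12, crops included, and the job is handed in when it is done.

Besides the shell and the picture viewer there is one more tool, called after "Call:" by a JSON object that holds its "method" and its "body". arm_command: Moves the arm, as the interface text tells. Its arguments: {"type":"object","properties":{"motion":{"type":"array"},"newtons":{"type":"number"}},"required":["motion"]}

```bash
mkdir -p pics; ls; cat > h.py <<'E'
import numpy as np, cv2
from scipy.spatial.transform import Rotation as R
from cell import arm, get_image, search_frame, pinpoint
def save(im,name,crop=None,s=1):
    f=im["frame"][:,:,::-1]
    if crop: f=f[crop[1]:crop[3],crop[0]:crop[2]]
    cv2.imwrite("pics/"+name,cv2.resize(f,None,fx=s,fy=s,interpolation=cv2.INTER_CUBIC))
def px(im,p):
    c=im["rotation"].T@(np.array(p)-im["origin"]) if np.shape(im["rotation"])==(3,3) else R.from_rotvec(im["rotation"]).inv().apply(np.array(p)-im["origin"])
    u=np.array(im["K"])@c; return np.round(u[:2]/u[2])
E
python3 - <<'E'
from h import *
s=arm.observe(); print({k:np.round(v,3) for k,v in s.items()})
ims={}
for c in ["top","side"]:
    im=get_image(c); save(im,c+"1.png"); print(c,np.round(im["origin"],3),np.shape(im["rotation"]),im["K"][0][0])
    im["rotation"]=np.array(im["rotation"]); im["origin"]=np.array(im["origin"])
    for t in ["gear_drive","guard_hinge","guard_handle","pin_knob","pin_tip","lug_mouth","tube_mouth","feeler_gauge","oil_bottle"]:
        for d in pinpoint(c,t)[:3]: print(c,t,np.round(d["point"],4),round(d["p"],2),px(im,d["point"]))
E
```

```text
pics
{'clock': np.float64(0.0), 'joints': array([ 1.246,  0.435,  0.025,  1.574, -0.012,  1.134, -0.075]), 'dq': array([-0.002,  0.   , -0.   , -0.001,  0.001, -0.001,  0.   ]), 'joint_efforts': array([-2.0000e-03, -6.6786e+01,  9.8400e-01, -3.1446e+01, -6.0000e-02,
        4.3000e-02,  0.0000e+00]), 'position': array([ 0.137, -0.609,  0.404]), 'ee_rot': array([ 1.045,  1.307, -1.044]), 'force': array([ 0.08 ,  0.042, -0.036]), 'ft_torque': array([0.034, 0.07 , 0.043]), 'width': np.float64(0.999)}
top [ 0.418 -0.143  0.998] (3,) 474.95473395524573
top gear_drive [ 0.5804 -0.1139  0.0006] 0.85 [323. 205.]
top guard_hinge [ 0.6605 -0.1013  0.111 ] 0.96 [314. 154.]
top guard_handle [ 0.474  -0.0987  0.0869] 0.79 [314. 252.]
top pin_knob [ 0.4921 -0.2247  0.0453] 0.84 [377. 244.]
top pin_knob [ 0.3379 -0.1517  0.0131] 0.81 [341. 321.]
top pin_knob [ 0.4311 -0.4205  0.0121] 0.7 [472. 274.]
top pin_tip [ 0.5989 -0.3216  0.0027] 0.94 [421. 195.]
top pin_tip [ 0.3828 -0.4863  0.0007] 0.7 [503. 298.]
top pin_tip [ 0.4876 -0.1534  0.0477] 0.63 [342. 247.]
top lug_mouth [ 0.4829 -0.1983  0.0466
[... 304 characters left out ...]
 282.]
side guard_hinge [ 0.6591 -0.0998  0.11  ] 0.74 [379. 233.]
side guard_handle [ 0.4701 -0.0982  0.0869] 0.61 [290. 243.]
side pin_knob [ 0.4328 -0.424   0.0133] 0.96 [259. 362.]
side pin_knob [ 0.6701 -0.3673  0.008 ] 0.8 [396. 345.]
side pin_knob [ 0.3357 -0.1523  0.0124] 0.64 [225. 286.]
side pin_tip [ 0.381  -0.4877  0.0046] 0.82 [223. 389.]
side pin_tip [ 0.2585 -0.132   0.0077] 0.66 [190. 284.]
side pin_tip [ 0.6018 -0.3221  0.009 ] 0.63 [356. 331.]
side lug_mouth [ 0.4855 -0.1971  0.054 ] 0.89 [295. 278.]
side tube_mouth [ 0.4279 -0.2094  0.0502] 0.69 [266. 283.]
side tube_mouth [ 0.4872 -0.2291  0.0487] 0.3 [296. 288.]
side feeler_gauge [ 0.5373 -0.3594  0.0024] 0.6 [321. 346.]
```

View pics/top1.png

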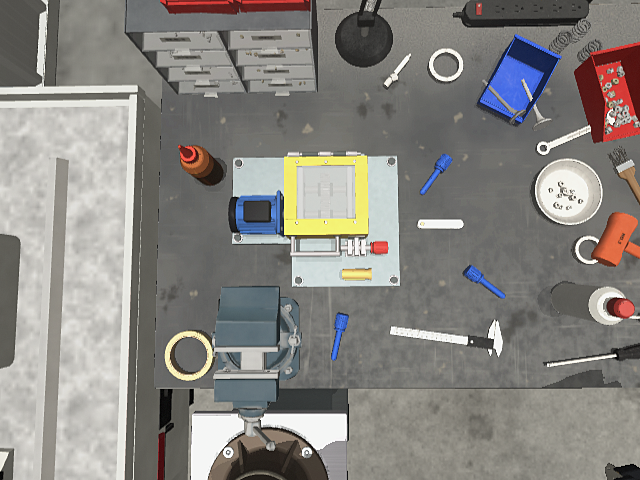

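View pics/side1.png

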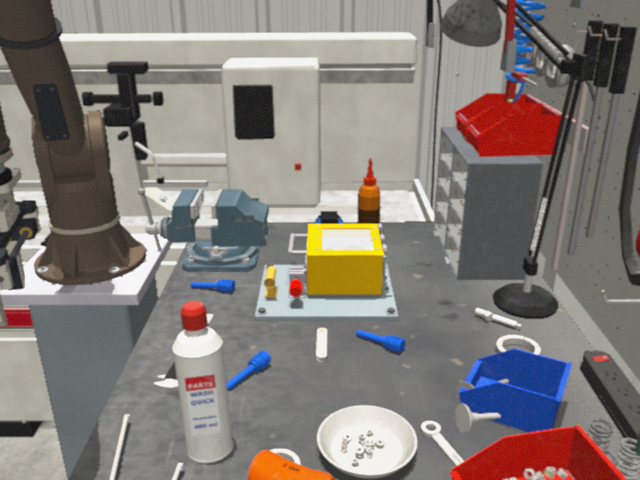

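Candidates for the pin: red knob in the clevis at top px (380,247). The blue look-alikes are at (341,321), (480,280) and (437,172). By the description I choose the red one. The vise (top px 215–300, 285–405) is an obstacle near the handle.

```bash
cat >> h.py <<'E'
def cloud(im):
    K=np.array(im["K"]); z=im["range_z"]; v,u=np.indices(z.shape)
    P=np.stack([(u-K[0,2])/K[0,0]*z,(v-K[1,2])/K[1,1]*z,z],-1)
    if "origin" in im: return P@R.from_rotvec(im["rotation"]).as_matrix().T+np.array(im["origin"])
    T=np.array(im["tool_from_camera"]); P=P@T[:3,:3].T+T[:3,3]; s=im["state"]
    return P@R.from_rotvec(s["ee_rot"]).as_matrix().T+s["position"]
def mask(im,name):
    h=cv2.cvtColor(im["frame"],cv2.COLOR_RGB2HSV); H,S,V=[h[...,i].astype(int) for i in range(3)]
    m={"red":((H<6)|(H>172))&(S>170)&(V>90),"yellow":(abs(H-29)<5)&(S>180)&(V>120),"brass":(H>14)&(H<26)&(S>90)&(V>100)}[name]
    return m&(im["range_z"]>0)
E
python3 - <<'E'
from h import *
for c in ["top","side"]:
    im=get_image(c); P=cloud(im)
    for n,b in [("red",(.44,.55,-.27,-.19)),("brass",(.39,.46,-.25,-.13)),("yellow",(.45,.75,-.25,.02))]:
        Q=P[mask(im,n)]; Q=Q[(Q[:,0]>b[0])&(Q[:,0]<b[1])&(Q[:,1]>b[2])&(Q[:,1]<b[3])]
        print(c,n,len(Q),"lo",np.round(np.percentile(Q,3,0),3),"hi",np.round(np.percentile(Q,97,0),3))
        if c=="top" and n=="yellow":
            t=Q[Q[:,2]>.1]; print(cv2.minAreaRect((t[:,:2]*1000).astype(np.float32)))
    if c=="top":
        q=P[280:410,190:305].reshape(-1,3); q=q[q[:,2]>.03]
        print("vise",np.round(np.percentile(q,[1,99],axis=0),3)); save(im,"knob.png",(280,220,420,300),4)
        m=(P[...,2]>.009)&(P[...,2]<.016)&(P[...,0]>.35)&(P[...,0]<.75)&(P[...,1]>-.3)&(P[...,1]<.12)
        q=P[m]; print("plate right edge", [(x,np.round(np.percentile(q[abs(q[:,0]-x)<.01][:,1],2),4)) for x in (.44,.5,.55,.6,.65)])
E
```

```text
top red 126 lo [ 0.476 -0.243  0.052] hi [ 0.496 -0.211  0.061]
top brass 183 lo [ 0.425 -0.21   0.012] hi [ 0.444 -0.155  0.06 ]Traceback (most recent call last):
  File "<stdin>", line 6, in <module>
    return _quantile_unchecked(
        a, q, axis, out, overwrite_input, method, keepdims, weights)
    return _ureduce(a,
                    func=_quantile_ureduce_func,
    ...<5 lines>...
                    overwrite_input=overwrite_input,
                    method=method)
    r = func(a, **kwargs)
    result = _quantile(arr,
                       quantiles=q,
    ...<2 lines>...
                       out=out,
                       weights=wgt)
    slices_having_nans = np.isnan(arr[-1, ...])
                                  ~~~^^^^^^^^^
IndexError: index -1 is out of bounds for axis 0 with size 0
```

```bash
sed -i 's/(abs(H-29)<5)&(S>180)&(V>120)/(H>20)\&(H<36)\&(S>190)\&(V>90)/' h.py
python3 - <<'E'
from h import *
im=get_image("top"); P=cloud(im)
Q=P[mask(im,"yellow")]; t=Q[(Q[:,2]>.1)&(Q[:,2]<.125)&(Q[:,1]>-.25)&(Q[:,1]<.02)]
print(len(t)); 
if len(t): print(cv2.minAreaRect((t[:,:2]*1000).astype(np.float32)))
q=P[280:410,190:305].reshape(-1,3); q=q[q[:,2]>.03]
print("vise",np.round(np.percentile(q,[1,50,99],axis=0),3)); save(im,"knob.png",(280,220,420,300),4)
m=(P[...,2]>.008)&(P[...,2]<.017)&(P[...,0]>.35)&(P[...,0]<.75)&(P[...,1]>-.3)&(P[...,1]<.12)
q=P[m]; print("plate right edge", [(x,np.round(np.percentile(q[abs(q[:,0]-x)<.01][:,1],2),4)) for x in (.44,.5,.55,.6,.65)])
print("front edge", [(y,np.round(np.percentile(q[abs(q[:,1]-y)<.01][:,0],2),4)) for y in (-.24,-.2,-.16,-.12)])
E
```

```text
0
vise [[ 0.187 -0.069  0.033]
 [ 0.309  0.014  0.141]
 [ 0.411  0.076  0.151]]
plate right edge [(0.44, np.float64(-0.2694)), (0.5, np.float64(-0.2679)), (0.55, np.float64(-0.2716)), (0.6, np.float64(-0.2686)), (0.65, np.float64(-0.2696))]
front edge [(-0.24, np.float64(0.4124)), (-0.2, np.float64(0.4085)), (-0.16, np.float64(0.4088)), (-0.12, np.float64(0.409))]
```

View pics/knob.png

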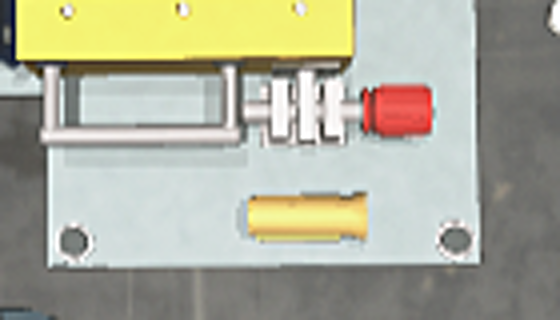

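Crop: the red knob sits at crop (400,110), with some shank showing before the lugs, so it is not quite home. The brass tube is at (305,215), with its bell mouth on the right. Yaw is about 0, the origin about (0.584,-0.1095) and the vise top is at 0.15.

```bash
cat >> h.py <<'E'
def rot(tilt_y=0,pitch=0):
    "tool x down, leaning tips +y by tilt_y or +x by pitch (deg)"
    x=np.array([np.sin(np.radians(pitch)),np.sin(np.radians(tilt_y)),0]); x[2]=-np.sqrt(1-x@x)
    z=np.array([1,0,0])-x[0]*x; z/=np.linalg.norm(z)
    return R.from_matrix(np.c_[x,np.cross(z,x),z])
def plan(g,Rt,n,w,sgn=1,s=None):
    "rows from measured pose to grasp point g, orientation Rt, in n rows"
    s=s or arm.observe(); R0=R.from_rotvec(s["ee_rot"]); p0=np.array(s["position"])
    if sgn<0: Rt=Rt*R.from_euler("x",180,degrees=True)
    p1=np.array(g)-Rt.apply([.159,0,0]); rv=(R0.inv()*Rt).as_rotvec(); 
    for i in range(n):
        Ri=R0*R.from_rotvec(rv*i/n); d=Ri.inv().apply((p1-p0)/n*1000)
        print([w]+[round(float(v),1) for v in d]+[round(float(v),2) for v in np.degrees(rv/n)])
def st():
    s=arm.observe(); r=R.from_rotvec(s["ee_rot"]); print("t",round(float(s["clock"]),2),"grasp",np.round(s["position"]+r.apply([.159,0,0]),4),"x",np.round(r.as_matrix()[:,0],3),"z",np.round(r.as_matrix()[:,2],3),"F",np.round(s["force"],1),"w",round(float(s["width"])*91.8,1),"q",np.round(s["joints"],2)); return s
E
python3 - <<'E'
from h import *
st()
for sg in (1,-1): plan([.486,-.24,.16],rot(20),10,50,sg); print()
E
```

```text
t 1.1 grasp [ 0.1375 -0.6097  0.2457] x [ 0. -0. -1.] z [ 0.22  -0.976  0.   ] F [ 0.2  0.4 -0.5] w 92.0 q [ 1.25  0.43  0.03  1.57 -0.01  1.13 -0.08]
[50, 9.5, 40.9, -23.1, -7.65, 1.35, 1.69]
[50, 11.2, 43.3, -17.2, -7.65, 1.35, 1.69]
[50, 12.9, 44.9, -11.0, -7.65, 1.35, 1.69]
[50, 14.4, 45.5, -4.7, -7.65, 1.35, 1.69]
[50, 15.8, 45.3, 1.7, -7.65, 1.35, 1.69]
[50, 17.0, 44.1, 8.1, -7.65, 1.35, 1.69]
[50, 18.0, 42.1, 14.3, -7.65, 1.35, 1.69]
[50, 18.8, 39.3, 20.1, -7.65, 1.35, 1.69]
[50, 19.3, 35.6, 25.6, -7.65, 1.35, 1.69]
[50, 19.7, 31.3, 30.5, -7.65, 1.35, 1.69]

[50, 9.5, 40.9, -23.1, 10.15, 1.79, -1.43]
[50, 9.4, 36.5, -29.7, 10.15, 1.79, -1.43]
[50, 9.6, 30.9, -35.4, 10.15, 1.79, -1.43]
[50, 10.0, 24.5, -40.0, 10.15, 1.79, -1.43]
[50, 10.8, 17.3, -43.4, 10.15, 1.79, -1.43]
[50, 11.9, 9.7, -45.4, 10.15, 1.79, -1.43]
[50, 13.2, 1.9, -46.1, 10.15, 1.79, -1.43]
[50, 14.7, -5.8, -45.3, 10.15, 1.79, -1.43]
[50, 16.3, -13.3, -43.1, 10.15, 1.79, -1.43]
[50, 18.0, -20.2, -39.6, 10.15, 1.79, -1.43]
```

Call:
{"method": "arm_command", "body": {"motion": [[50, 9.5, 41, -23, -7.65, 1.35, 1.69], [50, 11, 43, -17, -7.65, 1.35, 1.69], [50, 13, 45, -11, -7.65, 1.35, 1.69], [50, 14.5, 45.5, -4.7, -7.65, 1.35, 1.69], [50, 16, 45, 1.7, -7.65, 1.35, 1.69]], "newtons": 30}}

```text
clock: 1.72
position: [0.3125, -0.4515, 0.3569]
ee_rot: [0.675, 1.5, -0.379]
force: [0.4, -0.7, -0.7]
width: 0.555
```

Call:
{"method": "arm_command", "body": {"motion": [[50, 17, 44, 8, -7.65, 1.35, 1.69], [50, 18, 42, 14, -7.65, 1.35, 1.69], [50, 19, 39, 20, -7.65, 1.35, 1.69], [50, 19, 36, 26, -7.65, 1.35, 1.69], [50, 20, 31, 30, -7.65, 1.35, 1.69]]}}

```text
clock: 2.35
position: [0.486, -0.294, 0.3089]
ee_rot: [0.271, 1.553, 0.278]
force: [0.3, -1.0, 0.1]
width: 0.545
```

Call:
{"method": "arm_command", "body": {"motion": [[50, 0, 0, 0, 0, 0, 0], [50, 0, 0, 0, 0, 0, 0]]}}

```text
clock: 2.6
position: [0.4847, -0.2954, 0.3089]
ee_rot: [0.274, 1.554, 0.274]
force: [0.4, -0.5, -0.9]
width: 0.544
```

```bash
python3 - <<'E'
from h import *
s=st(); im=get_image("wrist"); im["state"]=s; P=cloud(im); save(im,"w1.png")
for n in ("red","brass"):
    Q=P[mask(im,n)]; Q=Q[(abs(Q[:,0]-.46)<.08)&(abs(Q[:,1]+.2)<.07)]
    if len(Q): print(n,len(Q),np.round(np.percentile(Q,[2,50,98],axis=0),4))
for t in ["pin_knob","lug_mouth","tube_mouth","guard_handle"]:
    for d in pinpoint("wrist",t)[:2]: print(t,np.round(d["point"],4),round(d["p"],2))
plan([.486,-.227,.054],rot(20),4,50)
E
```

```text
t 2.6 grasp [ 0.4846 -0.241   0.1594] x [-0.     0.342 -0.94 ] z [ 1. -0. -0.] F [ 0.4 -0.5 -0.9] w 49.9 q [ 0.89  0.56 -0.49  1.72 -0.07  1.08  0.48]
red 1431 [[ 0.4747 -0.2425  0.0502]
 [ 0.4866 -0.2274  0.0582]
 [ 0.4981 -0.2113  0.0613]]
brass 2437 [[ 0.4255 -0.2399  0.0139]
 [ 0.4414 -0.1866  0.0575]
 [ 0.537  -0.1499  0.233 ]]
pin_knob [ 0.3362 -0.1471  0.014 ] 0.7
lug_mouth [ 0.4827 -0.2005  0.053 ] 0.66
tube_mouth [ 0.432  -0.2104  0.0512] 0.66
guard_handle [ 0.4759 -0.1001  0.0906] 0.88
[50, 26.1, -5.7, 0.4, -0.02, 0.01, 0.0]
[50, 26.1, -5.7, 0.4, -0.02, 0.01, 0.0]
[50, 26.1, -5.7, 0.4, -0.02, 0.01, 0.0]
[50, 26.1, -5.7, 0.4, -0.02, 0.01, 0.0]
```

View pics/w1.png

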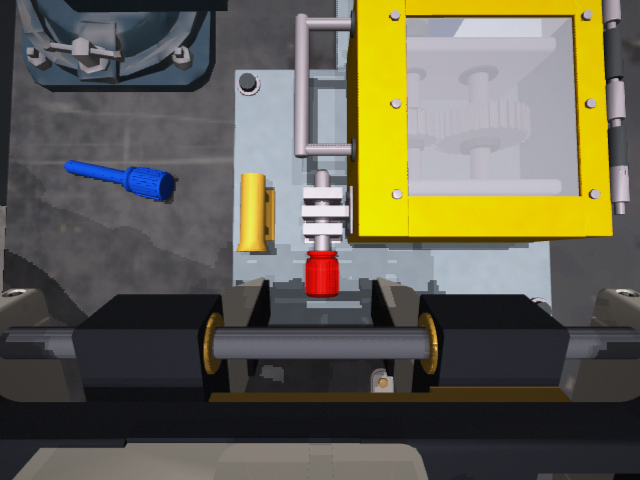

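Wrist view: the red knob is at (322,275) between the fingers' lines, the tube at (254,213), and the blue pin at (120,180) is left alone. Knob at (0.4865,-0.227,0.05), which agrees with the top view. Descending.

Call:
{"method": "arm_command", "body": {"motion": [[50, 26, -5.7, 0.4, 0, 0, 0], [50, 26, -5.7, 0.4, 0, 0, 0], [50, 26, -5.7, 0.5, 0, 0, 0], [50, 26, -5.7, 0.5, 0, 0, 0], [50, 0, 0, 0, 0, 0, 0]]}}

```text
clock: 3.48
position: [0.4858, -0.2805, 0.2022]
ee_rot: [0.276, 1.556, 0.276]
force: [0.0, 0.0, 0.6]
width: 0.543
```

```bash
python3 -c "
from h import *
st()"
```

```text
t 3.48 grasp [ 0.4854 -0.2258  0.0529] x [-0.003  0.344 -0.939] z [ 1.     0.    -0.003] F [0.  0.  0.6] w 49.8 q [ 0.85  0.69 -0.47  1.81 -0.03  0.86  0.48]
```

Call:
{"method": "arm_command", "body": {"motion": [[15, 0, 0, 0, 0, 0, 0], [15, 0, 0, 0, 0, 0, 0], [15, 0, 0, 0, 0, 0, 0], [15, 0, 0, 0, 0, 0, 0]], "newtons": 30}}

```text
clock: 3.98
position: [0.4869, -0.2808, 0.204]
ee_rot: [0.273, 1.552, 0.274]
force: [-0.0, -1.5, 1.2]
width: 0.252
```

```bash
python3 -c "
from h import *
st()
plan([.4866,-.297,.054],rot(20),4,15)"
```

```text
t 3.98 grasp [ 0.4871 -0.2265  0.0546] x [ 0.001  0.342 -0.94 ] z [1.    0.    0.001] F [-0.  -1.5  1.2] w 23.2 q [ 0.85  0.69 -0.47  1.81 -0.03  0.86  0.48]
[15, -5.9, -16.6, -0.1, 0.01, 0.01, 0.0]
[15, -5.9, -16.6, -0.1, 0.01, 0.01, 0.0]
[15, -5.9, -16.6, -0.1, 0.01, 0.01, 0.0]
[15, -5.9, -16.6, -0.1, 0.01, 0.01, 0.0]
```

Call:
{"method": "arm_command", "body": {"motion": [[15, -6, -16.4, 0, 0, 0, 0], [15, -6, -16.4, 0, 0, 0, 0], [15, -6, -16.4, 0, 0, 0, 0], [15, -6, -16.4, 0, 0, 0, 0], [15, 0, 0, 0, 0, 0, 0]]}}

```text
clock: 4.6
position: [0.4863, -0.3526, 0.2032]
ee_rot: [0.275, 1.553, 0.272]
force: [-1.0, 0.4, -0.4]
width: 0.25
```

```bash
python3 - <<'E'
from h import *
s=st(); im=get_image("wrist"); im["state"]=s; P=cloud(im); save(im,"w2.png",(160,100,480,340),2.4)
b=mask(im,"brass"); Q=P[b]; Q=Q[(abs(Q[:,0]-.434)<.02)&(Q[:,1]>-.225)&(Q[:,1]<-.14)&(Q[:,2]>.045)&(Q[:,2]<.07)]
print("brass",np.round(np.percentile(Q,[2,50,98],axis=0),4))
top=lambda Q:[(y,np.round([np.median(q[:,0]),q[:,0].min(),q[:,0].max(),np.percentile(q[:,2],95)],4).tolist()) for y in np.arange(Q[:,1].min()+.004,Q[:,1].max(),.01) for q in [Q[abs(Q[:,1]-y)<.004]] if len(q)>5]
for r in top(Q): print(r)
print("pin pts"); Q=P.reshape(-1,3); Q=Q[(abs(Q[:,0]-.487)<.012)&(Q[:,1]>-.30)&(Q[:,1]<-.2)&(Q[:,2]>.04)&(Q[:,2]<.07)]
for r in top(Q): print(r)
E
```

```text
t 4.6 grasp [ 0.4865 -0.2983  0.0537] x [ 0.001  0.342 -0.94 ] z [ 1.    -0.002  0.   ] F [-1.   0.4 -0.4] w 23.0 q [ 0.91  0.74 -0.44  1.7  -0.01  0.95  0.55]
brass [[ 0.4258 -0.2102  0.0506]
 [ 0.4385 -0.184   0.057 ]
 [ 0.4432 -0.1562  0.061 ]]
(np.float64(-0.20679135442946053), [0.4372, 0.4228, 0.4463, 0.0613])
(np.float64(-0.19679135442946052), [0.4387, 0.4251, 0.4433, 0.059])
(np.float64(-0.18679135442946052), [0.4388, 0.4256, 0.4433, 0.059])
(np.float64(-0.1767913544294605), [0.4387, 0.4253, 0.4433, 0.0589])
(np.float64(-0.1667913544294605), [0.4383, 0.4258, 0.4432, 0.0591])
(np.float64(-0.1567913544294605), [0.4393, 0.4253, 0.4432, 0.059])
pin pts
(np.float64(-0.2959989354496917), [0.487, 0.4751, 0.499, 0.0622])
(np.float64(-0.2859989354496917), [0.4866, 0.475, 0.499, 0.0585])
(np.float64(-0.2759989354496917), [0.4871, 0.481, 0.4926, 0.0533])
(np.float64(-0.26599893544969166), [0.4866, 0.4806, 0.4922, 0.0533])
(np.float64(-0.25599893544969166), [0.4866, 0.4806, 0.4923, 0.0534])
(np.float64(-0.24599893544969165), [0.4862, 0.4801, 0.4918, 0.0533])
(np.float64(-0.23599893544969164), [0.486, 0.4801, 0.4918, 0.0535])
(np.float64(-0.22599893544969163), [0.4858, 0.4801, 0.4914, 0.0533])
```

View pics/w2.png

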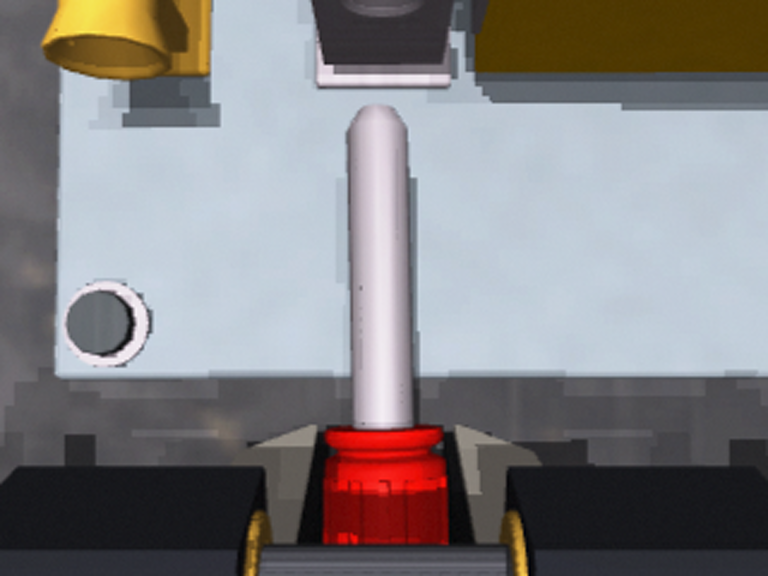

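The pin is out and level, with its tip at crop (378,110) near y -0.217. It sits about 2 mm below the tube axis and is skewed about 1°. Shifting in front of the tube.

```bash
python3 - <<'E'
from h import *
plan([.434,-.303,.0556],R.from_euler("z",-1.1,degrees=True)*rot(20),3,15)
E
```

```text
[15, -1.3, -1.8, -17.9, 0.33, -0.12, -0.02]
[15, -1.3, -1.9, -17.9, 0.33, -0.12, -0.02]
[15, -1.3, -2.0, -17.9, 0.33, -0.12, -0.02]
```

Call:
{"method": "arm_command", "body": {"motion": [[15, -1.3, -1.8, -17.9, 0.33, -0.12, 0], [15, -1.3, -1.9, -17.9, 0.33, -0.12, 0], [15, -1.3, -2.0, -17.9, 0.33, -0.12, 0], [15, 0, 0, 0, 0, 0, 0], [15, 0, 0, 0, 0, 0, 0]]}}

```text
clock: 5.28
position: [0.4334, -0.3568, 0.2056]
ee_rot: [0.288, 1.549, 0.26]
force: [-0.2, -0.1, -1.0]
width: 0.25
```

```bash
python3 - <<'E'
from h import *
s=st(); im=get_image("wrist"); im["state"]=s; P=cloud(im).reshape(-1,3)
Q=P[(abs(P[:,0]-.434)<.014)&(P[:,1]>-.30)&(P[:,1]<-.15)&(P[:,2]>.042)&(P[:,2]<.07)]
for y in np.arange(-.295,-.155,.01):
    q=Q[abs(Q[:,1]-y)<.004]
    if len(q)>5: print(round(y,3),np.round([(q[:,0].min()+q[:,0].max())/2,q[:,0].min(),q[:,0].max(),np.percentile(q[:,2],95)],4))
E
```

```text
t 5.28 grasp [ 0.4345 -0.3024  0.0562] x [ 0.007  0.342 -0.94 ] z [ 1.    -0.018  0.001] F [-0.2 -0.1 -1. ] w 22.9 q [ 0.99  0.69 -0.45  1.79 -0.01  0.91  0.6 ]
-0.295 [0.434 0.42  0.448 0.066]
-0.285 [0.434  0.42   0.448  0.0605]
-0.275 [0.4351 0.4291 0.4411 0.0559]
-0.265 [0.435  0.4292 0.4409 0.0559]
-0.255 [0.4352 0.4294 0.441  0.056 ]
-0.245 [0.4349 0.429  0.4408 0.0559]
-0.235 [0.435  0.4292 0.4409 0.056 ]
-0.225 [0.435  0.4294 0.4406 0.0554]
-0.205 [0.4336 0.4221 0.4452 0.0608]
-0.195 [0.4339 0.4246 0.4432 0.0597]
-0.185 [0.4338 0.4242 0.4433 0.0595]
-0.175 [0.4337 0.4244 0.4431 0.0596]
-0.165 [0.4339 0.4245 0.4433 0.0597]
```

Call:
{"method": "arm_command", "body": {"motion": [[15, 2.8, 7.5, -1.3, 0, 0, 0], [15, 4.1, 11.3, -0.2, 0, 0, 0], [15, 4.1, 11.3, -0.2, 0, 0, 0], [15, 4.1, 11.3, -0.2, 0, 0, 0]]}}

```text
clock: 5.82
position: [0.4321, -0.3115, 0.2053]
ee_rot: [0.288, 1.55, 0.261]
force: [0.2, 0.3, -0.5]
width: 0.25
```

```bash
python3 -c "
from h import *
st()"
```

```text
t 5.83 grasp [ 0.4331 -0.257   0.0559] x [ 0.006  0.343 -0.939] z [ 1.    -0.017  0.   ] F [ 0.2  0.3 -0.5] w 23.0 q [ 0.95  0.66 -0.47  1.87 -0.03  0.85  0.55]
```

Call:
{"method": "arm_command", "body": {"motion": [[15, 3.4, 9.4, -0.2, 0, 0, 0], [15, 3.4, 9.4, -0.2, 0, 0, 0], [15, 1, 2.8, 0, 0, 0, 0], [15, 1, 2.8, 0, 0, 0, 0], [15, 0, 0, 0, 0, 0, 0]]}}

```text
clock: 6.45
position: [0.432, -0.2869, 0.2053]
ee_rot: [0.288, 1.55, 0.26]
force: [0.1, -0.1, -0.8]
width: 0.249
```

```bash
python3 -c "
from h import *
st()"
```

```text
t 6.45 grasp [ 0.4331 -0.2324  0.0559] x [ 0.006  0.343 -0.939] z [ 1.    -0.018  0.   ] F [ 0.1 -0.1 -0.8] w 22.9 q [ 0.93  0.64 -0.48  1.91 -0.04  0.82  0.52]
```

Call:
{"method": "arm_command", "body": {"motion": [[15, 0.7, 2, 0, 0, 0, 0], [15, 0.7, 1.9, 0, 0, 0, 0], [15, 0, 0, 0, 0, 0, 0]]}}

```text
clock: 6.82
position: [0.4321, -0.2825, 0.2054]
ee_rot: [0.288, 1.55, 0.261]
force: [-0.3, 0.6, -0.4]
width: 0.256
```

Call:
{"method": "arm_command", "body": {"motion": [[15, 0.7, 1.9, 0, 0, 0, 0], [15, 0, 0, 0, 0, 0, 0]]}}

```text
clock: 7.08
position: [0.4321, -0.2813, 0.2054]
ee_rot: [0.288, 1.55, 0.259]
force: [-0.4, -3.0, -0.5]
width: 0.254
```

```bash
python3 - <<'E'
from h import *
s=st(); im=get_image("wrist"); save(im,"w3.png",(160,100,480,340),2.4)
E
```

```text
t 7.08 grasp [ 0.4332 -0.227   0.056 ] x [ 0.007  0.342 -0.94 ] z [ 1.    -0.018  0.001] F [-0.4 -3.  -0.5] w 23.3 q [ 0.92  0.64 -0.48  1.92 -0.04  0.81  0.52]
```

View pics/w3.png

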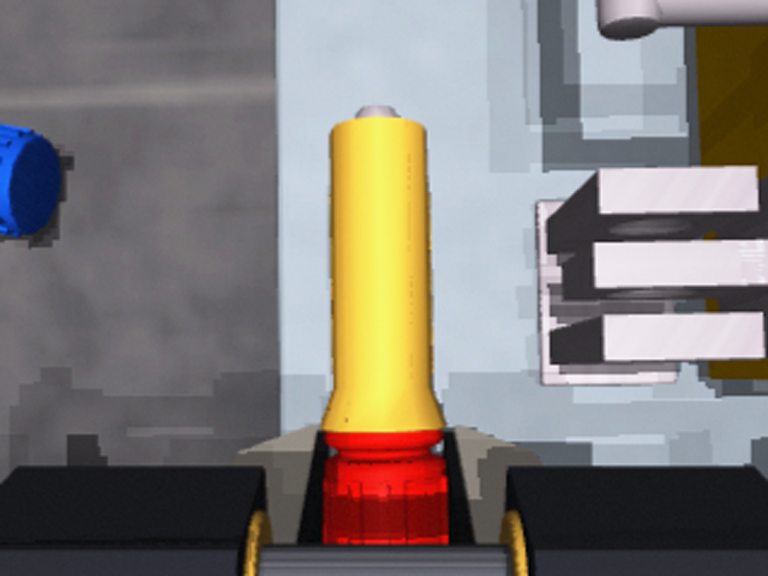

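The shoulder sits at the bell mouth (crop 383,432), the tip shows 4 mm out of the far end (378,112), and there is contact force. One more nudge, then release and back off.

Call:
{"method": "arm_command", "body": {"motion": [[15, 0.4, 1.2, 0, 0, 0, 0], [15, 0, 0, 0, 0, 0, 0], [42, 0, 0, 0, 0, 0, 0], [42, 0, 0, 0, 0, 0, 0], [42, 0, 0, 0, 0, 0, 0]]}}

```text
clock: 7.75
position: [0.4323, -0.2789, 0.2054]
ee_rot: [0.288, 1.55, 0.262]
force: [0.4, -0.4, -0.1]
width: 0.454
```

Call:
{"method": "arm_command", "body": {"motion": [[42, -20, 0, 0, 0, 0, 0], [42, -35, 0, 0, 0, 0, 0], [42, -50, 0, 0, 0, 0, 0], [42, -45, 0, 0, 0, 0, 0], [30, 0, 0, 0, 0, 0, 0]]}}

```text
clock: 8.38
position: [0.432, -0.3319, 0.3493]
ee_rot: [0.285, 1.546, 0.257]
force: [0.2, -0.3, 0.1]
width: 0.396
```

```bash
python3 - <<'E'
from h import *
s=st(); im=get_image("top"); P=cloud(im); save(im,"t2.png",(240,130,480,310),3)
Q=P[mask(im,"red")]; Q=Q[(abs(Q[:,0]-.43)<.04)&(abs(Q[:,1]+.22)<.05)]; print("red",len(Q),np.round(np.percentile(Q,[3,97],axis=0),4)) if len(Q) else 0
for c in("top",):
  for d in pinpoint(c,"guard_handle")[:1]: print(np.round(d["point"],4),d["p"])
Q=P.reshape(-1,3); Q=Q[(Q[:,0]>.45)&(Q[:,0]<.495)&(Q[:,1]>-.14)&(Q[:,1]<-.055)&(Q[:,2]>.06)&(Q[:,2]<.12)]
print("bar",len(Q),np.round(np.percentile(Q,[3,50,97],axis=0),4))
plan([.40,-.112,.17],rot(pitch=45),8,30)
E
```

```text
t 8.38 grasp [ 0.4337 -0.278   0.1997] x [ 0.011  0.339 -0.941] z [ 1.    -0.019  0.005] F [ 0.2 -0.3  0.1] w 36.3 q [ 1.01  0.49 -0.5   1.72 -0.08  1.16  0.56]
red 145 [[ 0.4225 -0.2437  0.0506]
 [ 0.4443 -0.2124  0.0606]]
[ 0.4716 -0.1001  0.0882] 0.57
bar 295 [[ 0.467  -0.1399  0.0835]
 [ 0.4726 -0.0958  0.0885]
 [ 0.4908 -0.0553  0.0916]]
[30, 16.7, 22.6, -18.4, -1.1, -5.54, -2.32]
[30, 13.9, 23.6, -19.5, -1.1, -5.54, -2.32]
[30, 11.0, 24.5, -20.2, -1.1, -5.54, -2.32]
[30, 8.1, 25.3, -20.7, -1.1, -5.54, -2.32]
[30, 5.0, 25.9, -20.8, -1.1, -5.54, -2.32]
[30, 1.9, 26.5, -20.6, -1.1, -5.54, -2.32]
[30, -1.1, 26.9, -20.2, -1.1, -5.54, -2.32]
[30, -4.1, 27.2, -19.4, -1.1, -5.54, -2.32]
```

```bash
python3 - <<'E'
from h import *
plan([.415,-.115,.165],rot(pitch=38),8,30)
E
```

```text
[30, 15.7, 22.7, -14.7, -0.95, -4.68, -2.37]
[30, 13.5, 23.5, -15.5, -0.95, -4.68, -2.37]
[30, 11.2, 24.3, -16.1, -0.95, -4.68, -2.37]
[30, 8.9, 25.0, -16.6, -0.95, -4.68, -2.37]
[30, 6.5, 25.6, -16.8, -0.95, -4.68, -2.37]
[30, 4.0, 26.1, -16.8, -0.95, -4.68, -2.37]
[30, 1.6, 26.5, -16.6, -0.95, -4.68, -2.37]
[30, -0.9, 26.8, -16.1, -0.95, -4.68, -2.37]
```

View pics/t2.png

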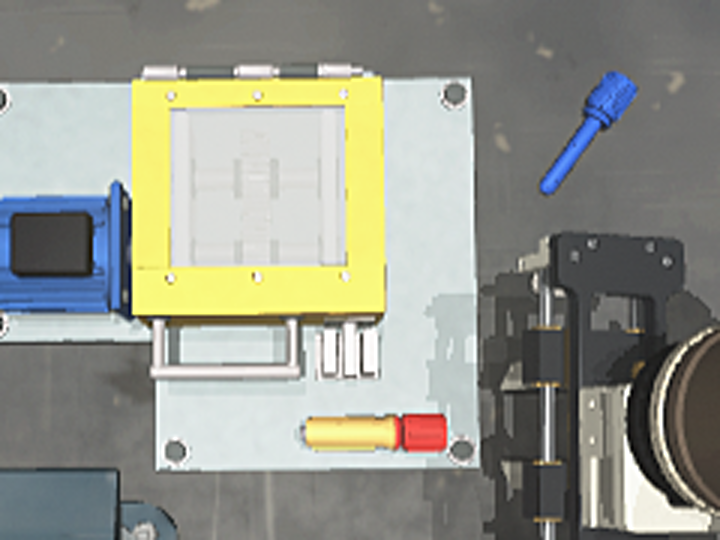

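The pin stays home in the tube (red knob at crop (422,433), tip out at (302,433)). Moving to the pre-grasp at the handle.

Call:
{"method": "arm_command", "body": {"motion": [[30, 15.7, 22.7, -14.7, -0.95, -4.68, -2.37], [30, 13.5, 23.5, -15.5, -0.95, -4.68, -2.37], [30, 11.2, 24.3, -16.1, -0.95, -4.68, -2.37], [30, 8.9, 25, -16.6, -0.95, -4.68, -2.37], [30, 6.5, 25.6, -16.8, -0.95, -4.68, -2.37]]}}

```text
clock: 9.1
position: [0.3588, -0.1943, 0.31]
ee_rot: [0.104, 1.151, 0.095]
force: [0.4, -0.2, 0.4]
width: 0.323
```

Call:
{"method": "arm_command", "body": {"motion": [[22, 4, 26.1, -16.8, -0.95, -4.68, -2.37], [22, 1.6, 26.5, -16.6, -0.95, -4.68, -2.37], [22, -0.9, 26.8, -16.1, -0.95, -4.68, -2.37], [22, 0, 0, 0, 0, 0, 0], [22, 0, 0, 0, 0, 0, 0]]}}

```text
clock: 9.72
position: [0.3379, -0.1436, 0.3077]
ee_rot: [0.054, 0.985, 0.063]
force: [0.5, -0.2, 0.2]
width: 0.236
```

```bash
python3 - <<'E'
from h import *
s=st(); im=get_image("wrist"); im["state"]=s; P=cloud(im).reshape(-1,3); save(im,"w4.png")
Q=P[(P[:,0]>.455)&(P[:,0]<.485)&(P[:,1]>-.135)&(P[:,1]<-.06)&(P[:,2]>.07)&(P[:,2]<.11)]
if len(Q): print("bar",len(Q),np.round(np.percentile(Q,[2,50,98],axis=0),4))
for d in pinpoint("wrist","guard_handle")[:2]: print(np.round(d["point"],4),d["p"])
plan([.469,-.115,.091],rot(pitch=38),4,22)
E
```

```text
t 9.72 grasp [ 0.4255 -0.1312  0.1756] x [ 0.551  0.078 -0.831] z [ 0.834 -0.017  0.552] F [ 0.5 -0.2  0.2] w 21.7 q [ 1.3   0.19 -0.95  2.43 -1.04  0.16  1.4 ]
bar 1564 [[ 0.4676 -0.1334  0.0842]
 [ 0.4704 -0.0952  0.0897]
 [ 0.4769 -0.0612  0.0916]]
[ 0.4691 -0.0988  0.0882] 0.62
[22, 24.1, 5.2, -5.9, -0.29, -1.1, -1.11]
[22, 23.9, 5.7, -6.4, -0.29, -1.1, -1.11]
[22, 23.7, 6.2, -6.8, -0.29, -1.1, -1.11]
[22, 23.4, 6.7, -7.2, -0.29, -1.1, -1.11]
```

View pics/w4.png

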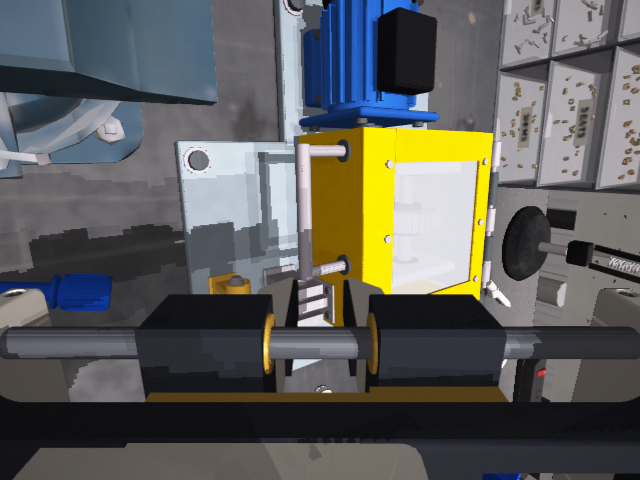

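Bar visible at (303,210), measured at x 0.472, z 0.0866. Joint 6 is at 0.16, near its 0.12 limit, so I use a steeper tool (pitch 12) and grip at y=-0.120 to clear the vise.

```bash
python3 - <<'E'
from h import *
plan([.458,-.120,.154],rot(pitch=12),4,22)
E
```

```text
[22, 12.1, 5.3, 18.2, -0.03, 5.39, -1.15]
[22, 10.2, 5.5, 19.2, -0.03, 5.39, -1.15]
[22, 8.3, 5.7, 20.1, -0.03, 5.39, -1.15]
[22, 6.2, 5.8, 20.8, -0.03, 5.39, -1.15]
```

Call:
{"method": "arm_command", "body": {"motion": [[22, 12.1, 5.3, 18.2, 0, 5.39, -1.15], [22, 10.2, 5.5, 19.2, 0, 5.39, -1.15], [22, 8.3, 5.7, 20.1, 0, 5.39, -1.15], [22, 6.2, 5.8, 20.8, 0, 5.39, -1.15], [22, 0, 0, 0, 0, 0, 0]]}}

```text
clock: 10.45
position: [0.3869, -0.1264, 0.3095]
ee_rot: [0.034, 1.186, 0.064]
force: [0.2, 0.0, -0.6]
width: 0.241
```

```bash
python3 - <<'E'
from h import *
st()
plan([.471,-.120,.092],rot(pitch=12),3,22)
E
```

```text
t 10.45 grasp [ 0.4463 -0.1156  0.1624] x [ 0.373  0.068 -0.925] z [0.927 0.007 0.375] F [ 0.2  0.  -0.6] w 22.1 q [ 0.51  0.16 -0.28  2.32 -0.36  0.33  0.59]
[22, 25.6, 0.3, 8.0, 0.24, 3.33, -1.28]
[22, 25.1, 0.9, 9.5, 0.24, 3.33, -1.28]
[22, 24.5, 1.5, 10.9, 0.24, 3.33, -1.28]
```

```bash
python3 - <<'E'
from h import *
plan([.458,-.120,.150],rot(pitch=12),3,22)
E
```

```text
[22, 6.1, 1.6, 11.3, 0.24, 3.33, -1.28]
[22, 5.4, 1.8, 11.6, 0.24, 3.33, -1.28]
[22, 4.7, 2.0, 11.9, 0.24, 3.33, -1.28]
```

Call:
{"method": "arm_command", "body": {"motion": [[22, 6.1, 1.6, 11.3, 0.24, 3.33, -1.28], [22, 5.4, 1.8, 11.6, 0.24, 3.33, -1.28], [22, 4.7, 2, 11.9, 0.24, 3.33, -1.28], [22, 0, 0, 0, 0, 0, 0]]}}

```text
clock: 10.95
position: [0.423, -0.1225, 0.3046]
ee_rot: [0.007, 1.362, -0.002]
force: [-0.2, 0.9, -0.2]
width: 0.239
```

```bash
python3 - <<'E'
from h import *
st()
plan([.471,-.120,.092],rot(pitch=12),3,22)
E
```

```text
t 10.95 grasp [ 0.4559 -0.1221  0.1491] x [ 0.207  0.002 -0.978] z [ 0.978 -0.007  0.207] F [-0.2  0.9 -0.2] w 21.9 q [ 0.27  0.22 -0.1   2.21 -0.03  0.51  0.19]
[22, 19.7, 0.8, 0.9, -0.12, -0.01, -0.05]
[22, 19.7, 0.8, 0.9, -0.12, -0.01, -0.05]
[22, 19.7, 0.8, 0.9, -0.12, -0.01, -0.05]
```

Call:
{"method": "arm_command", "body": {"motion": [[22, 19.7, 0.8, 0.9, -0.1, 0, 0], [22, 19.7, 0.8, 0.9, -0.1, 0, 0], [22, 19.7, 0.8, 0.9, -0.1, 0, 0], [22, 0, 0, 0, 0, 0, 0]]}}

```text
clock: 11.45
position: [0.4361, -0.1205, 0.2467]
ee_rot: [0.004, 1.364, -0.001]
force: [-1.4, -0.4, -0.5]
width: 0.241
```

Call:
{"method": "arm_command", "body": {"motion": [[4, 0, 0, 0, 0, 0, 0], [4, 0, 0, 0, 0, 0, 0], [4, 0, 0, 0, 0, 0, 0]], "newtons": 25}}

```text
clock: 11.82
position: [0.4376, -0.1201, 0.2485]
ee_rot: [0.002, 1.361, -0.002]
force: [-2.9, -2.0, 6.3]
width: 0.096
```

```bash
cat >> h.py <<'E'
H=np.array([.663,.108])
def ang(bar): return np.degrees(np.arctan2(bar[2]-H[1],H[0]-bar[0]))+6.6
E
python3 - <<'E'
from h import *
s=st(); r=R.from_rotvec(s["ee_rot"]); g=s["position"]+r.apply([.159,0,0]); print(ang(s["position"]+r.apply([.165,0,0])))
im=get_image("side"); save(im,"s2.png",(150,120,470,360),2.4)
# arc about hinge: world steps of grasp at 4 deg, constant orientation
p=g[[0,2]]+6e-3*r.as_matrix()[[0,2],0]
for k in range(15):
    f=lambda a:np.array([[np.cos(a),np.sin(a)],[-np.sin(a),np.cos(a)]])  # front up
    d=(f(np.radians(4*(k+1)))@(p-H)-f(np.radians(4*k))@(p-H))
    t=r.inv().apply([d[0],0,d[1]])*1000; print([4]+[round(float(v),1) for v in t]+[0,0,0])
E
```

```text
t 11.82 grasp [ 0.4707 -0.1201  0.093 ] x [ 0.208 -0.    -0.978] z [ 0.978 -0.002  0.208] F [-2.9 -2.   6.3] w 8.8 q [ 0.24  0.34 -0.09  2.24 -0.    0.36  0.16]
0.368188330666654
[4, -13.3, 0.0, 1.8, 0, 0, 0]
[4, -13.1, 0.0, 2.7, 0, 0, 0]
[4, -12.9, 0.0, 3.6, 0, 0, 0]
[4, -12.6, 0.0, 4.5, 0, 0, 0]
[4, -12.3, 0.0, 5.4, 0, 0, 0]
[4, -11.9, 0.0, 6.3, 0, 0, 0]
[4, -11.4, 0.0, 7.1, 0, 0, 0]
[4, -10.9, 0.0, 7.8, 0, 0, 0]
[4, -10.3, 0.0, 8.6, 0, 0, 0]
[4, -9.7, 0.0, 9.3, 0, 0, 0]
[4, -9.0, 0.0, 9.9, 0, 0, 0]
[4, -8.3, 0.0, 10.5, 0, 0, 0]
[4, -7.5, 0.0, 11.1, 0, 0, 0]
[4, -6.8, 0.0, 11.6, 0, 0, 0]
[4, -5.9, 0.0, 12.0, 0, 0, 0]
```

View pics/s2.png

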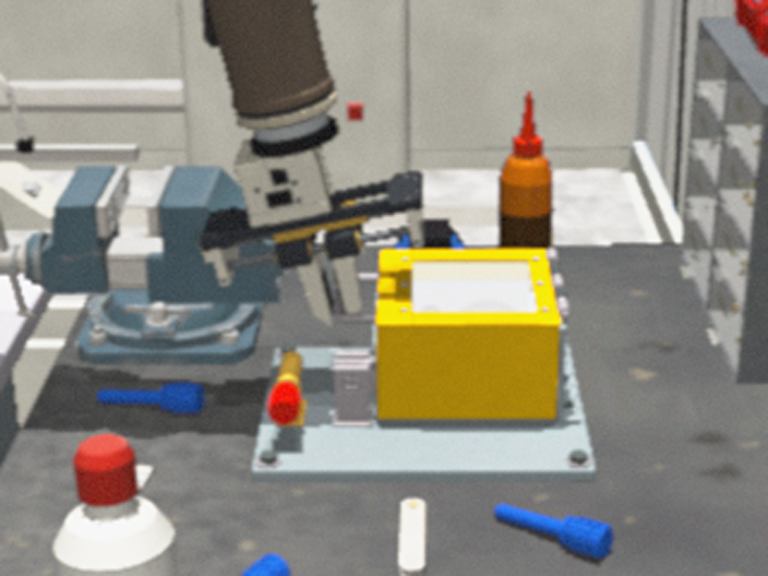

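The bar is between the fingers (opening 8.8 mm) and the pin sits in the tube (crop 285,400). Lifting along the arc.

Call:
{"method": "arm_command", "body": {"motion": [[4, -6.6, 0, 0.7, 0, 0, 0], [4, -6.7, 0, 1.1, 0, 0, 0], [4, -6.5, 0, 1.3, 0, 0, 0], [4, -6.6, 0, 1.4, 0, 0, 0], [4, -12.9, 0, 3.6, 0, 0, 0]]}}

```text
clock: 12.5
position: [0.4372, -0.12, 0.2882]
ee_rot: [0.002, 1.364, -0.001]
force: [3.4, -4.7, -6.1]
width: 0.1
```

```bash
cat >> h.py <<'E'
def guard():
    s=st(); r=R.from_rotvec(s["ee_rot"]); b=s["position"]+r.apply([.165,0,0]); print("ang",ang(b),"r",np.hypot(b[0]-H[0],b[2]-H[1])); return s
E
python3 -c "
from h import *
guard()"
```

```text
t 12.5 grasp [ 0.4699 -0.12    0.1326] x [ 0.206  0.    -0.979] z [ 0.979 -0.002  0.206] F [ 3.4 -4.7 -6.1] w 9.2 q [ 0.25  0.27 -0.1   2.2  -0.01  0.47  0.16]
ang 12.176900035716447 r 0.19273731592424415
```

Call:
{"method": "arm_command", "body": {"motion": [[4, -12.6, 0, 4.5, 0, 0, 0], [4, -12.3, 0, 5.4, 0, 0, 0], [4, -11.9, 0, 6.3, 0, 0, 0], [4, -11.4, 0, 7.1, 0, 0, 0], [4, -10.9, 0, 7.8, 0, 0, 0]]}}

```text
clock: 13.12
position: [0.4539, -0.1201, 0.3518]
ee_rot: [0.002, 1.368, -0.001]
force: [-6.6, -5.0, -3.3]
width: 0.099
```

```bash
python3 -c "
from h import *
guard()"
```

```text
t 13.12 grasp [ 0.4859 -0.12    0.1961] x [ 0.201  0.    -0.979] z [ 0.979 -0.002  0.201] F [-6.6 -5.  -3.3] w 9.1 q [ 0.24  0.19 -0.1   2.09 -0.02  0.66  0.16]
ang 31.654972881593643 r 0.19415466807170828
```

Call:
{"method": "arm_command", "body": {"motion": [[4, -10.3, 0, 8.8, 0, 0, 0], [4, -9.7, 0, 9.5, 0, 0, 0], [4, -9, 0, 10.1, 0, 0, 0], [4, -8.3, 0, 10.7, 0, 0, 0], [4, -7.5, 0, 11.2, 0, 0, 0]]}}

```text
clock: 13.75
position: [0.4913, -0.1202, 0.4058]
ee_rot: [0.003, 1.375, -0.001]
force: [-28.7, -1.2, 19.0]
width: 0.097
```

Call:
{"method": "arm_command", "body": {"motion": [[4, -6.8, 0, 11.6, 0, 0, 0], [4, -5.9, 0, 12, 0, 0, 0], [4, 0, 0, 0, 0, 0, 0], [4, 0, 0, 0, 0, 0, 0]]}}

```text
clock: 14.25
position: [0.514, -0.1201, 0.4256]
ee_rot: [0.002, 1.366, -0.001]
force: [-21.3, -0.6, 24.5]
width: 0.098
```

```bash
python3 - <<'E'
from h import *
guard()
for c in ("top","side"):
    im=get_image(c); P=cloud(im); save(im,c+"3.png",(150,120,470,360),2.4) if c=="side" else 0
    Q=P[mask(im,"yellow")]; Q=Q[(Q[:,0]>.45)&(Q[:,0]<.75)&(Q[:,1]>-.23)&(Q[:,1]<0)&(Q[:,2]>.1)]; print(c,len(Q),np.round(np.percentile(Q,[2,98],axis=0),3) if len(Q) else "")
    if c=="top":
        Q=P.reshape(-1,3); q=Q[(abs(Q[:,1]+.14)<.06)&(Q[:,0]>.53)&(Q[:,0]<.68)&(Q[:,2]>.11)&(Q[:,2]<.31)]
        print(len(q)); 
        for x in np.arange(.53,.68,.01):
            k=q[abs(q[:,0]-x)<.005]; print(round(x,2),len(k),np.round(np.percentile(k[:,2],[10,50,90]),3) if len(k) else "")
    for d in pinpoint(c,"guard_handle")[:1]: print(c,np.round(d["point"],4),round(d["p"],2),ang(d["point"]))
E
```

```text
t 14.25 grasp [ 0.5464 -0.1201  0.27  ] x [ 0.204 -0.    -0.979] z [ 0.979 -0.002  0.204] F [-21.3  -0.6  24.5] w 9.0 q [ 0.21  0.21 -0.09  1.86 -0.01  0.87  0.13]
ang 60.11984714032573 r 0.19414370575659143
top 2 [[ 0.657 -0.173  0.114]
 [ 0.658 -0.12   0.115]]
182
0.53 0 
0.54 0 
0.55 0 
0.56 0 
0.57 0 
0.58 0 
0.59 0 
0.6 0 
0.61 0 
0.62 0 
0.63 0 
0.64 11 [0.132 0.135 0.143]
0.65 65 [0.12  0.123 0.126]
0.66 103 [0.111 0.113 0.118]
0.67 3 [0.111 0.111 0.112]
0.68 0 
side 3699 [[ 0.522 -0.206  0.105]
 [ 0.65  -0.062  0.24 ]]
side [ 0.5499 -0.0955  0.2641] 0.59 60.67533452719941
```

View pics/side3.png

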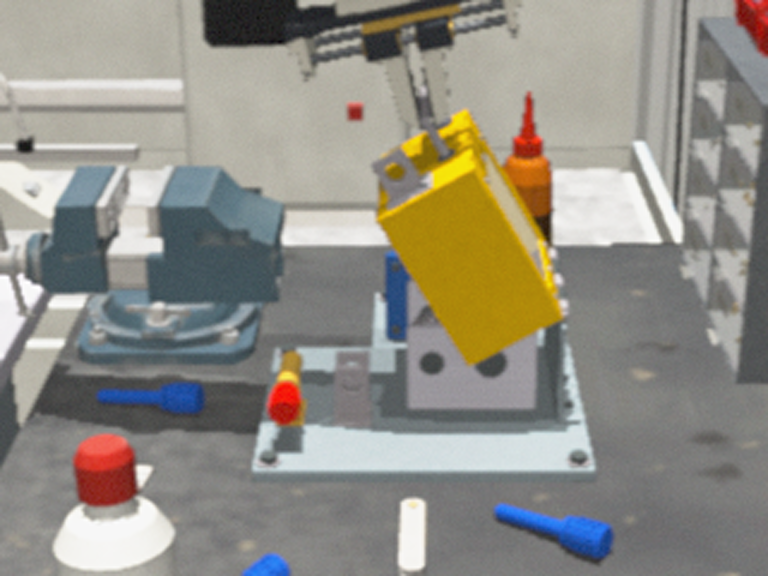

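The guard stands open and the pin is still in the tube. The force of about 32 N points radially outward, so I am pressing the bar towards the hinge; I back off outward a little.

Call:
{"method": "arm_command", "body": {"motion": [[4, -1.8, 0, -0.9, 0, 0, 0], [4, 0, 0, 0, 0, 0, 0]]}}

```text
clock: 14.7
position: [0.5137, -0.1201, 0.4258]
ee_rot: [0.002, 1.365, -0.001]
force: [-9.3, -2.0, 7.2]
width: 0.1
```

```bash
python3 -c "
from h import *
guard()"
```

```text
t 14.7 grasp [ 0.5462 -0.1201  0.2702] x [ 0.205  0.    -0.979] z [ 0.979 -0.002  0.205] F [-9.3 -2.   7.2] w 9.2 q [ 0.21  0.2  -0.09  1.86 -0.01  0.87  0.13]
ang 60.12424211194694 r 0.19436832823121708
```

Call:
{"method": "arm_command", "body": {"motion": [[4, -0.6, 0, -0.3, 0, 0, 0], [4, 0, 0, 0, 0, 0, 0], [4, 0, 0, 0, 0, 0, 0]]}}

```text
clock: 15.08
position: [0.5137, -0.1201, 0.4259]
ee_rot: [0.002, 1.365, -0.001]
force: [-5.9, -3.2, 2.4]
width: 0.099
```

```bash
python3 - <<'E'
from h import *
guard(); im=get_image("side"); P=cloud(im)
m=mask(im,"yellow")&(abs(P[...,1]+.2)<.01)&(P[...,0]>.48)&(P[...,0]<.72)&(P[...,2]>.04)
m=cv2.morphologyEx(m.astype(np.uint8),cv2.MORPH_OPEN,np.ones((3,3)))>0
q=P[m][:,[0,2]]*1000; print(len(q),cv2.minAreaRect(q.astype(np.float32)),np.round(cv2.boxPoints(cv2.minAreaRect(q.astype(np.float32))),0).tolist())
Q=P[mask(im,"red")]; Q=Q[(abs(Q[:,0]-.434)<.03)&(abs(Q[:,1]+.23)<.04)]; print("red",np.round(np.percentile(Q,[3,97],axis=0),4))
for t in("feeler_gauge","oil_bottle"):
  for c in("side","top"):
    for d in pinpoint(c,t)[:1]: print(t,c,np.round(d["point"],4))
E
```

```text
t 15.07 grasp [ 0.5463 -0.1201  0.2702] x [ 0.205  0.    -0.979] z [ 0.979 -0.002  0.205] F [-5.9 -3.2  2.4] w 9.1 q [ 0.21  0.2  -0.09  1.86 -0.01  0.87  0.13]
ang 60.14487965408397 r 0.19440944455234804
3263 ((584.0049438476562, 156.70361328125), (87.3869857788086, 151.3874969482422), 29.901996612548828) [[508.0, 201.0], [584.0, 69.0], [660.0, 113.0], [584.0, 244.0]]
red [[ 0.424  -0.2465  0.0419]
 [ 0.4438 -0.2133  0.0621]]
feeler_gauge side [ 0.5387 -0.363   0.0038]
oil_bottle top [ 0.6496  0.1275 -0.0014]
```

The vision fit of the guard's side face gives 60.1°, agreeing with the kinematics (60.1°). The residual force is small. Handing in.

```bash
python3 -c "
from h import *
arm.sign_off(); guard()"
```

```text
the job is handed in; nothing more can be done
the job is handed in; nothing more can be done
```

The lock pin is parked in the brass tube, and the arm is holding the guard open at 60° by its handle. I handed the job in at about 15 s of the 51 s allowed.

- **Pin:** The shoulder sits at the tube mouth and the tip shows out of the far end. There was light contact when I pushed it home. It was still home in the side view after the lift; the top camera was not rechecked then.
- **Guard:** The arm position and a camera fit of the guard's side face both give 60.1°. The network's handle point from the side camera gave 60.7°, which is within its error.
- **Force:** At the end of the lift I was pressing the bar towards the hinge with about 32 N, under the 40 N limit. I backed off, leaving about 7 N.
- **Left alone:** I did not touch the feeler gauge, the oil bottle or the blue look-alike pins. Last readings put the gauge and bottle within about 4 mm of their first positions, which is the networks' error. Each came from one camera only, because the other found nothing.

The state could not be read after hand-in, so the last check is from just before it.

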